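# Clamp a heat sink square in a twin-knob frame

## Robot

A 7-joint arm with a two-finger parallel gripper is mounted at the origin on a cart in front of the work surface, level with it; the furniture and walls round the work are solid. World frame = base frame: x ahead of the robot, y to its left, z up, the work surface at z = 0. Lengths are in m, angles in rad, forces in N, time in s.
With the tool pointing down it reaches from about 0.4 to 0.875 m from the base axis. Payload 4.4 kg.
Tool frame: the origin (TCP) lies between the finger pads; the fingertips stand 19 mm ahead of it and the grasp point (between the pads) is the TCP; z points along the fingers, y is the line along which they close (so a half turn about z gives the same grasp; the last joint's range is limited). The gripper opens to 85 mm and grips with 20 to 120 N. Pads are 22 mm wide; open, the fingers measure 114 mm over their backs; the gripper's body (76 mm by 85 mm) begins 54 mm behind the grasp point. The pads swing forward as they close: fully open they stand 13 mm farther back than shut.
Start: joints at [-1.183, 0.628, 0.038, 1.517, -0.027, 0.996, -0.02], TCP at [0.285, 0.584, 0.25] pointing down, gripper open.
Joint ranges: [-3.06, 3.06], [-0.37, 2.12], [-1.25, 1.32], [0.18, 2.47], [-1.1, 4.24], [0.23, 1.98], [-2.94, 2.94]. Speed limits (rad/s): [2.57, 2.57, 3.14, 3.14, 3.14, 3.14, 3.14].

## Interface

Orientations are given as a unit quaternion [x, y, z, w].
In Python, from cell import bot gives the robot as it stands.
- The arm moves only by the tool nudge_tcp, called after "Emit:" as name(argument=value, ...) on one line, values as JSON. Schema: {"type":"object","properties":{"increments":{"type":"array","items":{"type":"array","items":{"type":"array","items":{"type":"number"},"minItems":5,"maxItems":5},"minItems":1,"maxItems":12},"minItems":1,"maxItems":1},"squeeze":{"type":"number"},"only":{"type":"string"},"quiet":{"type":"boolean"},"lines":{"type":"string"}},"required":["increments"],"additionalProperties":false}. increments is a list that holds a single list of rows (three levels of brackets), with 1 to 12 rows, each of 5 numbers: the finger opening in m, then dx, dy, dz in units of 25 mm, then a turn about the tool's z in rad; each row is the pose to reach, as a shift and turn from the pose commanded when the call began, along the tool's axes at that moment; what a row does not reach only later rows make up. A row lasts 1/8 s, in which the tool goes at most 0.0625 m and 0.188 rad, less where a joint would pass 70% of its speed; a pose out of reach is approached as far as the arm can. The fingers move at their own pace and stop on an object; squeeze is the grip in N (left out, the last holds). Time passes only in rows, so rows that do not move let the fingers close. The tool returns the time, the measured TCP pose, the force, the opening and the grip force at its end. only (a regular expression) keeps the lines of the reply that match it, lines (a string "A,B") keeps lines A to B, and quiet returns only ok. Input that does not fit is refused with a message, and nothing moves.
- bot.get_state(): the state, without advancing time (a new reading comes with each control period).
- bot.snapshot(name): name is "scene" or "side" or "wrist"; returns the picture (400x640x3 uint8, blue, green, red); there is no depth.
- bot.camera_info(name): a dict with "vfov" (degrees; the focal length in pixels is half the picture's height over the tangent of half this angle, whatever the lens; pixels are square), "cx", "cy" (the principal point, pixels), "R" (3x3) and "t" (3): a world point X has camera coordinates R X + t; the wrist camera has in their place "hand_eye" (4x4, takes a point from camera to tool coordinates, whose origin is the TCP and whose axes are the flange's). Camera axes: x right, y down, z forward; pixel columns grow to the right and rows downward; lengths in m; the calibration is good to about 2 mm. The wrist camera is an equidistant fisheye: a pixel r from the principal point sees the ray r / f radians off the axis. A picture is of the moment at which its call begins: read the wrist's pose just before it. camera_info takes no time and is no camera call.
- bot.sign_off(): hands the job in; it is judged then, once.
The state is a dict: "time_s": time; "qpos": joint angles; "qd": joint speeds; "joint_efforts": joint torques, N m; "tcp_pos": TCP position; "ee_rot": TCP orientation; "contact_force": force on the tool from outside, world axes, zero at the start; "wrist_torque": the same for the moment, N m; "finger_gap": finger opening in m; "gripper_force": force on a finger pad.
Only numpy, scipy, OpenCV 4.12 (cv2) and the standard library are available. Lean on these libraries where they do the work, as an engineer would, in place of code of your own. Each camera call takes 0.05 s, during which the arm holds its last target. There are 200 camera calls.

## Task

Lay the finned heat sink flat and lengthwise on the bed of the clamp frame, centred between the sprung pad and the fence, and let go of it. Then close the cross bar by turning its two black knobs clockwise in small alternate steps, so that neither end of the bar ever gets more than about 12 mm ahead of the other, until the heat sink is held against the fence with the sprung pad pressed in about half its 12 mm travel and the bar is square. Do not run the pad to its stop, and leave the jar and the tape roll where they are.

Things in the scene. Friction and masses are not known exactly. Their poses are not given: they have to be found in the camera images.
- clamp_frame: Fixed clamp frame: grey painted base plate 235 x 214 mm, 8 mm thick. Origin on the bench surface; x points along the clamping direction from the knobs (plate edge -105 mm) to the fence (+130 mm), y to the left, z up. All but the knobs is under 46 mm high. Two bare steel gearboxes (40 x 42 mm, 44 mm high) at x = -80, y = +85 (left) and -85 mm (right), a knob on each.
- seat (a point): Where to lay the centre of the heat sink's underside: on the base plate (8 mm above the bench), 54 mm in front of the fence's face; axes as the frame. The heat sink then stands 4 mm from the fence and 6 to 12 mm from the pad; closing the bar pushes it up to the fence (centre then 50 mm from the face). Two thin dark lines 62 mm apart mark the seat's sides.
- fence: Fence: dark steel block 130 mm wide, 34 mm high, fixed on the base plate; it is set at another distance each time, its face at frame x = +96 to +102 mm. Origin on the top of the base plate under the middle of its face; axes as the frame, x pointing into the fence.
- heat_sink: Loose finned aluminium heat sink, a block 100 mm long (its x), 56 mm wide (its y), 36 mm high, about 0.28 kg; origin at the centre of its underside, z up, fins upward and running along its length. Either end may face the fence. Grip across its 56 mm width.
- knob_left_grip (a point): On the axis (vertical) of the left knob (frame +y), at the height to grip, 66 mm above the bench. The knob is a round fluted black knob, 36 mm in diameter, from 52 to 78 mm above the bench; it stays at this place while it turns.
- knob_right_grip (a point): The same for the right knob (frame -y).
- knob_left (a joint): Angle of the left knob, rad, grows clockwise seen from above; starts at 0. Each rad moves the left end of the cross bar 7.5 mm towards the fence; turning back retracts it. Stiff (0.06 N m) and stays where it is left, also against the pad's spring. Range -0.3 to 4.7.
- knob_right (a joint): The same for the right knob and the right end of the bar.
- cross_bar: The cross bar: square aluminium, 196 mm long (its y), 24 mm thick (its x), z 12 to 40 mm, at frame x = -54 to -30 mm when both knobs read 0. Origin at bench height under its left drive (frame y = +85 mm). Its axes are the frame's when square; its yaw against the frame is (right knob - left knob) x 7.5 mm / 170 mm, positive when the right end is ahead; 12 mm of lead is 0.071 rad.
- press_pad (a joint): How far the sprung pad is pressed into the bar, m: 0 free, 0.012 at its stop; spring 1000 N/m.
- pad_face (a point): Centre of the front face of the sprung rubber pad (70 mm wide, z 13 to 39 mm) in the middle of the bar, facing the fence. With both knobs at 0 it is at frame x = -14 mm, so 110 to 116 mm from the fence; it advances 7.5 mm per rad of the mean of the two knobs until it meets the heat sink.
- bar_left_end (a point): Top of the front edge of the cross bar over its left drive (y = +85 mm). This end advances with the left knob.
- bar_right_end (a point): The same over the right drive (y = -85 mm); advances with the right knob.
- flux_jar: Bystander: small white jar with a red lid, 42 mm wide, 32 mm high; origin at its underside.
- tape_roll: Bystander: roll of black tape lying flat, 58 mm wide, 19 mm high; origin at its underside.

How it is judged:
By the outcome, as a careful person would: the job done as asked, in the order asked, and still so for the second after the job is handed in, with the robot touching nothing.
It also fails if it takes over 72 s, if anything falls off the work surface, if the arm or the gripper's body presses on something with over 40 N, if the wrist force passes 120 N, or if a joint passes its speed limit or range.

## Working session

There is one attempt and no reset: what is moved stays moved. The work goes in short steps, Python scripts to look and compute and a tool call to move; the robot and the scene stay as the last step left them, time stands still between calls to the robot, and variables do not carry over. Pictures are saved under pics/ and viewed, at most 10 in all, crops included, and the job is handed in when it is done.

```bash
ls; mkdir -p pics; python3 - <<'E'
from cell import bot
import cv2,numpy as np
for n in("scene","side","wrist"):
    if n=="wrist": s=bot.get_state();print(s)
    cv2.imwrite(f"pics/{n}0.png",bot.snapshot(n)); print(n,bot.camera_info(n))
E
```

```text
cell.py
pics
scene {'vfov': 51.63431063159795, 'cx': 323.60641157458684, 'cy': 197.14367661540123, 'R': array([[ 0.76695245, -0.64144088, -0.01837213],
       [-0.48613948, -0.56209827, -0.6691143 ],
       [ 0.41887032,  0.52211027, -0.74293238]]), 't': array([-0.41922558,  0.24993947,  1.11493951])}
side {'vfov': 46.904798541109514, 'cx': 318.7271648602006, 'cy': 201.80856147038205, 'R': array([[ 0.99749397,  0.07074324,  0.00108234],
       [ 0.04894078, -0.67886599, -0.73262936],
       [-0.05109381,  0.73084634, -0.68062696]]), 't': array([-0.51094262,  0.00619464,  1.27920806])}
{'time_s': 0.1, 'qpos': array([-1.18282717,  0.62926415,  0.0384436 ,  1.5182518 , -0.02701413,
        0.9962877 , -0.0200279 ]), 'qd': array([ 0.00097491, -0.00133654,  0.00211357, -0.00196974,  0.0008025 ,
       -0.00030011,  0.00019605]), 'joint_efforts': array([ 2.53740836e-03, -5.64530146e+01,  1.23026714e+00, -1.93969345e+01,
        1.12663832e-02,  5.47243064e-03, -2.29420387e-06]), 'tcp_pos': array([0.2846731 , 0.58377268, 0.24947935]), 'ee_rot': array([ 2.24959661e-01,  9.74367710e-01, -8.25464306e-04, -1.88176695e-04]), 'contact_force': array([-0.56182985, -0.92465184, -0.6892661 ]), 'wrist_torque': array([-0.00496083,  0.02820529,  0.02313732]), 'gripper_force': 0.0, 'finger_gap': 0.08574180921418594}
wrist {'vfov': 65.70646984690485, 'cx': 311.75599705015435, 'cy': 199.12673469754185, 'hand_eye': array([[ 1.08985261e-03, -9.53899101e-01, -3.00125503e-01,
         7.62328500e-02],
       [ 9.99999312e-01,  1.16960361e-03, -8.60705743e-05,
        -1.07833600e-03],
       [ 4.33130515e-04, -3.00125203e-01,  9.53899720e-01,
        -1.25005806e-01],
       [ 0.00000000e+00,  0.00000000e+00,  0.00000000e+00,
         1.00000000e+00]])}
```

View pics/scene0.png

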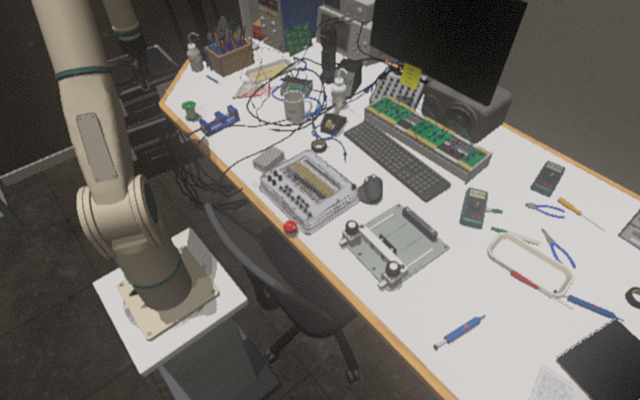

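View pics/side0.png

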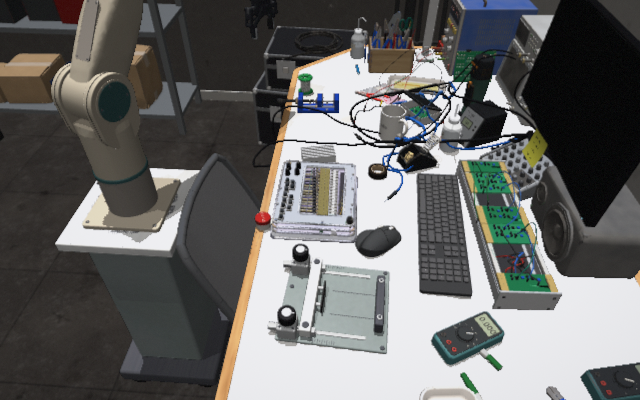

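The scene view shows the clamp frame at about (395,245), with its knobs at (351,228) and (393,270). The heat sink is at (268,158), the jar at (290,228) and the tape at (318,146). In the side view the knobs are at (300,253) and (286,315), and the heat sink is at (318,152). I'll enlarge both views for precise pixels.

```bash
python3 - <<'E'
import cv2,numpy as np
a=cv2.imread("pics/scene0.png");b=cv2.imread("pics/side0.png")
r=lambda i,x,y,w,h,k:cv2.resize(i[y:y+h,x:x+w],None,fx=k,fy=k,interpolation=cv2.INTER_CUBIC)
# frame: scene x330-460,y195-295 ; side x260-400,y235-360
f=np.zeros((600,800,3),np.uint8)
f[:400,:400]=r(a,250,140,100,100,4)[:400];f[:400,400:]=r(b,250,130,100,100,4)
cv2.imwrite("pics/c_hs.png",f[:400])
g=np.hstack([r(a,330,195,130,100,3),r(b,265,240,130,115,3)[:300]])
g2=np.zeros((345,780,3),np.uint8);g2[:300,:390]=r(a,330,195,130,100,3);g2[:,390:]=r(b,265,240,130,115,3)
cv2.imwrite("pics/c_fr.png",g2)
E
```

```text
(no output)
```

View pics/c_hs.png

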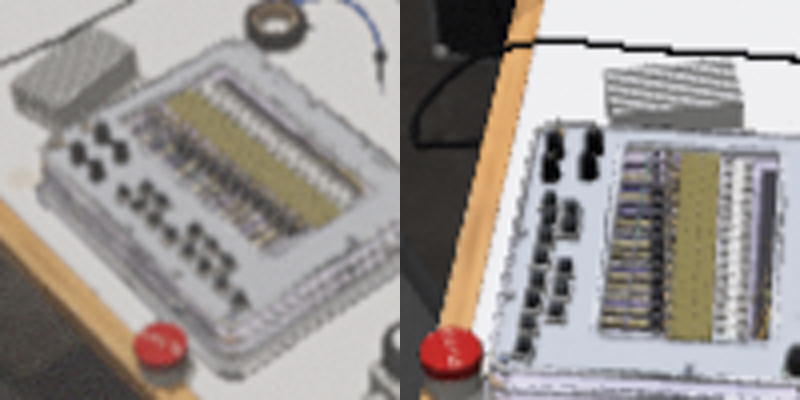

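View pics/c_fr.png

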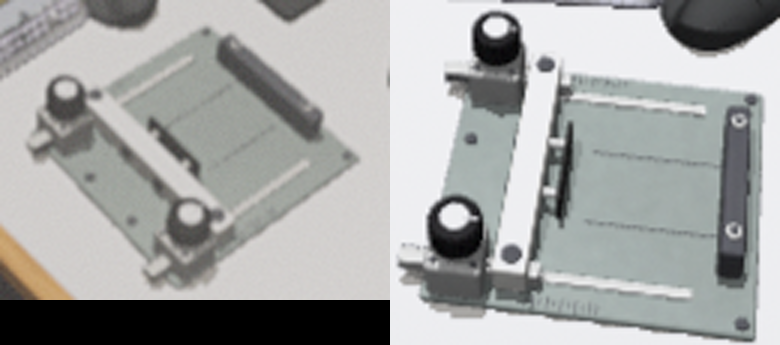

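The first crop shows the heat sink's top corners: scene crop (12,85), (70,28), (137,60), (78,105), and side crop (603,68), (735,58), (745,105), (607,115). It lies behind the instrument box. In the second crop the knob tops are at (66,88) and (190,213) in scene, and (497,25) and (458,214) in side. The bar, pad and fence are clear.

```bash
cat > h.py <<'E'
import numpy as np
from cell import bot
from scipy.spatial.transform import Rotation as Ro
def ray(n,p,st=None):
    c=bot.camera_info(n);f=200/np.tan(np.radians(c["vfov"])/2);d=np.array([p[0]-c["cx"],p[1]-c["cy"]])/f
    if n!="wrist":
        R=c["R"];v=R.T@np.r_[d,1];return -R.T@c["t"],v/np.linalg.norm(v)
    th=np.linalg.norm(d);v=np.r_[d/max(th,1e-9)*np.sin(th),np.cos(th)]
    Rw=Ro.from_quat(st["ee_rot"]).as_matrix();H=c["hand_eye"]
    return Rw@H[:3,3]+st["tcp_pos"],Rw@H[:3,:3]@v
def tri(*rays):
    A=np.zeros((3,3));b=np.zeros(3)
    for o,v in rays: P=np.eye(3)-np.outer(v,v);A+=P;b+=P@o
    x=np.linalg.solve(A,b);return x,max(np.linalg.norm((np.eye(3)-np.outer(v,v))@(x-o)) for o,v in rays)
def onz(r,z): o,v=r;return o+v*(z-o[2])/v[2]
E
python3 - <<'E'
from h import *
np.set_printoptions(precision=4,suppress=True)
S=lambda u,v:ray("scene",(330+u/3,195+v/3)); D=lambda u,v:ray("side",(265+(u-390)/3,240+v/3))
for n,a,b in [("kL",(66,88),(497,25)),("kR",(190,213),(458,214)),("cFL",(208,28),(762,95)),("cFR",(357,158),(752,340)),("boltL",(95,95),(546,63)),("boltR",(217,214),(511,254))]:
    print(n,*tri(S(*a),D(*b)))
S=lambda u,v:ray("scene",(250+u/4,140+v/4)); D=lambda u,v:ray("side",(250+(u-400)/4,130+v/4))
for a,b in [((12,85),(603,68)),((70,28),(735,58)),((137,60),(745,105)),((78,105),(607,115)),((75,67),(673,87))]:
    print("hs",*tri(S(*a),D(*b)),onz(S(*a),.036),onz(D(*b),.036))
print("jar",*tri(S(162,343),D(452,348)))
E
```

```text
kL [ 0.4842 -0.1999  0.0786] 0.001689704122928531
kR [ 0.4743 -0.3679  0.0755] 0.0018822667149309572
cFL [ 0.6926 -0.1956  0.0052] 0.0029827241971526375
cFR [ 0.6789 -0.4033  0.0022] 6.770861669322692e-05
boltL [ 0.5217 -0.2023  0.0393] 0.0019557673094488053
boltR [ 0.5106 -0.3721  0.0395] 0.0005395989690768363
hs [0.4387 0.2429 0.0371] 0.0033157233800580853 [0.4369 0.2396 0.036 ] [0.4392 0.2497 0.036 ]
hs [0.5369 0.3057 0.0048] 0.004677278588390305 [0.5156 0.2674 0.036 ] [0.5396 0.27   0.036 ]
hs [0.5473 0.215  0.0247] 0.006927521027310487 [0.5353 0.1954 0.036 ] [0.5498 0.2109 0.036 ]
hs [0.4519 0.1586 0.0615] 0.00019808405451364716 [0.4651 0.1828 0.036 ] [0.448  0.1913 0.036 ]
hs [0.4935 0.2293 0.0331] 0.0025588995987427116 [0.4901 0.223  0.036 ] [0.4945 0.2294 0.036 ]
jar [ 0.3706 -0.0589  0.0312] 0.0021942987713965104
```

Careful with the scale: shifts go in units of 25 mm. That gives: -0.343 m is -13.72, -0.227 m is -9.08.

Emit:
nudge_tcp(increments=[[[0.085,-13.72,-9.08,0,-0.65],[0.085,-13.72,-9.08,0,-0.65],[0.085,-13.72,-9.08,0,-0.65],[0.085,-13.72,-9.08,0,-0.65],[0.085,-13.72,-9.08,0,-0.65],[0.085,-13.72,-9.08,0,-0.65],[0.085,-13.72,-9.08,0,-0.65],[0.085,-13.72,-9.08,0,-0.65],[0.085,-13.72,-9.08,0,-0.65]]])

```text
time_s: 1.27
tcp_pos: [0.4932, 0.2306, 0.2501]
ee_rot: [-0.098, 0.995, 0.0, -0.0]
contact_force: [0.4, 0.2, -0.2]
finger_gap: 0.085
gripper_force: 0.0
```

```bash
python3 - <<'E'
from h import *
import cv2,json
s=bot.get_state();cv2.imwrite("pics/w1.png",bot.snapshot("wrist"))
print(s["tcp_pos"],s["ee_rot"],s["time_s"],s["qpos"])
json.dump({k:s[k].tolist() for k in("tcp_pos","ee_rot")},open("w1.json","w"))
E
```

```text
[0.49317298 0.2305512  0.25012809] [-9.82057737e-02  9.95166000e-01  3.55427597e-04 -3.63036054e-04] 1.275 [-0.39769138  0.47900893 -0.13286104  1.81142385  0.07963076  0.85671884
  1.19954098]
```

View pics/w1.png

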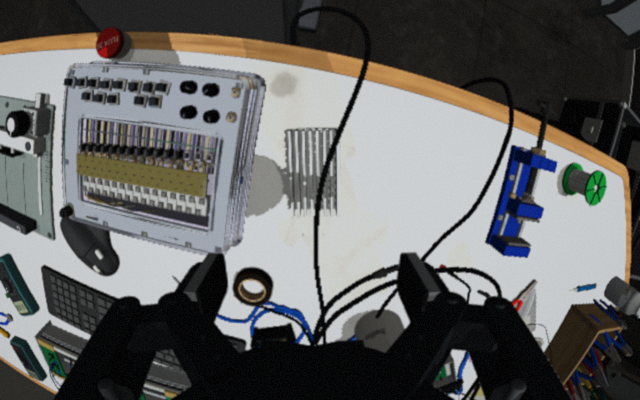

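The wrist view shows the heat sink with corners near (285,128), (337,127), (337,215) and (289,213). A cable appears to cross over it at (345,110) to (318,220). The instrument box edge is near x=245–262. I need the heights of the cable and the box.

```bash
python3 - <<'E'
from h import *
import cv2,json
np.set_printoptions(precision=4,suppress=True)
s={k:np.array(v) for k,v in json.load(open("w1.json")).items()}
W=lambda *p:ray("wrist",p,s)
def proj(n,X):
    c=bot.camera_info(n);f=200/np.tan(np.radians(c["vfov"])/2);p=c["R"]@X+c["t"];return np.array([f*p[0]/p[2]+c["cx"],f*p[1]/p[2]+c["cy"]])
P=[(285,128),(337,127),(337,215),(289,213)]
for p in P: print("hs",onz(W(*p),.036))
for p,q in [((345,110),"c"),((340,130),"c"),((325,180),"c"),((318,220),"c"),((318,300),"c")]:
    for z in(0,.04,.08,.12,.16): X=onz(W(*p),z);print(p,z,X[:2],"side",proj("side",X),"scene",proj("scene",X))
for p in [(262,72),(245,245),(238,250)]:
    print("box",[onz(W(*p),z)[:2] for z in(0,.03,.06)])
# heights by triangulation of near heat sink corners with scene
Sc=lambda u,v:ray("scene",(250+u/4,140+v/4)); D=lambda u,v:ray("side",(250+(u-400)/4,130+v/4))
for w,a,b in [(P[1],(12,85),(603,68)),(P[2],(70,28),(735,58)),(P[3],(137,60),(745,105)),(P[0],(78,105),(607,115))]:
    print("tri",*tri(W(*w),Sc(*a)),*tri(W(*w),D(*b)))
E
python3 -c "
import cv2
i=cv2.imread('pics/w1.png')[90:240,220:400];j=cv2.imread('pics/side0.png')[110:190,240:400]
cv2.imwrite('pics/c2.png',cv2.vconcat([cv2.resize(i[:, :],(540,450)) ,cv2.resize(j,(540,150*9//5//2*1))]))"
```

```text
hs [0.4483 0.1907 0.036 ]
hs [0.436  0.2461 0.036 ]
hs [0.5356 0.2681 0.036 ]
hs [0.5441 0.2126 0.036 ]
(345, 110) 0 [0.4157 0.2547] side [293.7272 155.0907] scene [246.9204 169.447 ]
(345, 110) 0.04 [0.4159 0.2503] side [293.1855 145.4872] scene [245.8223 161.5367]
(345, 110) 0.08 [0.4162 0.246 ] side [292.6201 135.4618] scene [244.6727 153.2553]
(345, 110) 0.12 [0.4164 0.2417] side [292.0292 124.9861] scene [243.4679 144.576 ]
(345, 110) 0.16 [0.4167 0.2374] side [291.4113 114.0291] scene [242.2038 135.4695]
(340, 130) 0 [0.4408 0.2538] side [301.6868 155.5999] scene [253.1742 166.249 ]
(340, 130) 0.04 [0.4384 0.2496] side [300.4479 145.9404] scene [251.548  158.6634]
(340, 130) 0.08 [0.4359 0.2454] side [299.1549 135.8589] scene [249.8434 150.712 ]
(340, 130) 0.12 [0.4335 0.2412] side [297.8041 125.3272] scene [248.0545 142.3678]
(340, 130) 0.16 [0.4311 0.237 ] side [296.3917 114.3143] scene [246.1751 133.6008]
(325, 180) 0 [0.5056 0.2489] side [322.2478 157.4793] scene [269.3672 158.6249]
(325, 180) 0.04 [0.4962 0.2452] side [319.1961 147.612 ] scene [266.4016 151.7988]
(325, 180
[... 974 characters left out ...]
.1845]
(318, 300) 0.16 [0.5707 0.2504] side [345.2499 113.7028] scene [279.6938 113.8261]
box [array([0.389 , 0.1481]), array([0.3913, 0.1533]), array([0.3936, 0.1586])]
box [array([0.6155, 0.1612]), array([0.5997, 0.1654]), array([0.5839, 0.1697])]
box [array([0.6254, 0.1523]), array([0.6088, 0.1572]), array([0.5922, 0.1622])]
tri [0.438  0.2459 0.0305] 0.001800431454239232 [0.4377 0.2462 0.0382] 0.001834675628253959
tri [0.5269 0.2702 0.0338] 0.009172029883703612 [0.5378 0.2689 0.0357] 0.002056609182147388
tri [0.5486 0.213  0.0177] 0.0022592271783609522 [0.5477 0.2133 0.0329] 0.0023438558954231316
tri [0.457  0.187  0.0344] 0.009258842586802686 [0.4481 0.1907 0.0364] 8.340788546856178e-05
```

View pics/c2.png

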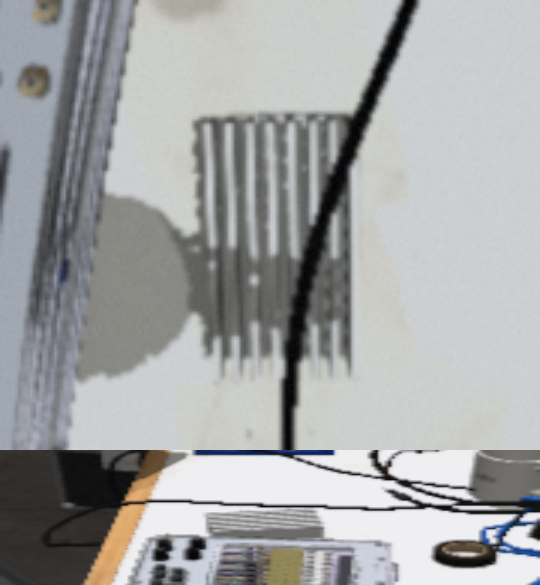

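The cable hangs about 60 mm up, over the heat sink's +y side and inside the finger span. I'll descend with a reduced opening to stay clear of the box, and watch the forces.

Emit:
nudge_tcp(increments=[[[0.072,0.04,-0.04,2.4,-0.02],[0.072,0.04,-0.04,4.8,-0.02],[0.072,0.04,-0.04,6,-0.02],[0.072,0.04,-0.04,6.8,-0.02],[0.072,0.04,-0.04,7.6,-0.02]]], squeeze=40)

```text
time_s: 1.95
tcp_pos: [0.4919, 0.2306, 0.0593]
ee_rot: [-0.109, 0.994, 0.0, -0.0]
contact_force: [-0.1, 0.2, -0.8]
finger_gap: 0.0719
gripper_force: 0.0
```

Emit:
nudge_tcp(increments=[[[0.072,0,0,0.8,0],[0.072,0,0,1.52,0],[0.072,0,0,1.52,0],[0.04,0,0,1.52,0],[0.04,0,0,1.52,0],[0.04,0,0,1.52,0],[0.04,0,0,1.52,0]]])

```text
time_s: 2.82
tcp_pos: [0.4932, 0.2292, 0.023]
ee_rot: [-0.108, 0.994, 0.0, 0.001]
contact_force: [-1.3, 1.2, 4.6]
finger_gap: 0.0554
gripper_force: 44.9
```

Emit:
nudge_tcp(increments=[[[0.04,0,0,-0.6,0],[0.04,0,0,-1.2,0],[0.04,0,0,-1.8,0]]])

```text
time_s: 3.2
tcp_pos: [0.4931, 0.2284, 0.0685]
ee_rot: [-0.108, 0.994, -0.0, 0.0]
contact_force: [-0.0, -1.2, -3.2]
finger_gap: 0.0556
gripper_force: 43.8
```

Emit:
nudge_tcp(increments=[[[0.04,0,0,-1.6,0],[0.04,0,0,-4,0],[0.04,0,0,-5.4,0],[0.04,0,0,-5.4,0]]])

```text
time_s: 3.7
tcp_pos: [0.4946, 0.2293, 0.2059]
ee_rot: [-0.108, 0.994, 0.001, 0.003]
contact_force: [0.1, -0.2, -3.2]
finger_gap: 0.0555
gripper_force: 44.1
```

```bash
python3 - <<'E'
from h import *
import cv2,json
s=bot.get_state();cv2.imwrite("pics/w2.png",bot.snapshot("wrist"))
print(s["tcp_pos"],s["ee_rot"],s["time_s"])
# frame from scene+side: x axis from knobs
kL=np.array([.4842,-.1999]);kR=np.array([.4743,-.3679]);y=kL-kR;y/=np.linalg.norm(y);x=np.array([y[1],-y[0]])
o=(kL+kR)/2+.08*x;print("yaw",np.arctan2(x[1],x[0]),"origin",o)
S=lambda u,v:ray("scene",(330+u/3,195+v/3)); D=lambda u,v:ray("side",(265+(u-390)/3,240+v/3))
for n,p,z in [("cFL",(208,28),.008),("cFR",(357,158),.008)]:
    q=onz(S(*p),z)[:2]-o;print(n,q@x,q@y)
for n,p,z in [("cFL",(762,95),.008),("cFR",(752,340),.008),("fenceL",(726,108),.042),("fenceR",(718,275),.008),("line1a",(593,151),.008),("line1b",(720,164),.008),("line2a",(583,221),.008),("line2b",(717,236),.008),("boltL",(546,63),.04),("boltR",(511,254),.04)]:
    q=onz(D(*p),z)[:2]-o;print(n,q@x,q@y)
E
```

```text
[0.49463189 0.22932658 0.20587682] [-0.10765857  0.99418164  0.00118059  0.00333289] 3.7
yaw -0.05886050187372002 origin [ 0.55911146 -0.28860612]
cFL 0.12368694084248964 0.0959547328117347
cFR 0.12231478256585712 -0.10943936634896217
cFL 0.12863752274067689 0.10211648832600141
cFR 0.12579372899278207 -0.11083601448652654
fenceL 0.09887762471867337 0.05843638247844749
fenceR 0.10075163105807847 -0.06378365763179668
line1a 0.0016018890212245072 0.030935068876605454
line1b 0.09830335537369611 0.03152645043635959
line2a 0.001041050120215893 -0.031971449331693894
line2b 0.09870625288188911 -0.03193119869176563
boltL -0.04189022410244639 0.08586852974251946
boltR -0.0433750131692624 -0.08588159104956683
```

The lift is clean, so the cable is not solid. I'll carry the heat sink towards the frame and look from beside it.

Emit:
nudge_tcp(increments=[[[0.04,0.62,-14.96,0,0.276],[0.04,0.62,-14.96,0,0.276],[0.04,0.62,-14.96,0,0.276],[0.04,0.62,-14.96,0,0.276],[0.04,0.62,-14.96,0,0.276],[0.04,0.62,-14.96,0,0.276],[0.04,0.62,-14.96,0,0.276],[0.04,0.62,-14.96,0,0.276]]])

```text
time_s: 4.75
tcp_pos: [0.5566, -0.1395, 0.2005]
ee_rot: [0.03, 1.0, 0.001, -0.002]
contact_force: [0.5, 0.8, -3.2]
finger_gap: 0.0556
gripper_force: 44.4
```

```bash
python3 - <<'E'
from h import *
import cv2,json
s=bot.get_state();i=bot.snapshot("wrist");cv2.imwrite("pics/w3.png",i)
print(s["tcp_pos"],s["ee_rot"],s["time_s"])
json.dump({k:s[k].tolist() for k in("tcp_pos","ee_rot")},open("w3.json","w"))
cv2.imwrite("pics/w3c.png",cv2.resize(i[20:260,0:400],(800,480),interpolation=cv2.INTER_CUBIC))
E
```

```text
[ 0.5565694  -0.13952548  0.20048352] [ 3.03214442e-02  9.99538082e-01  7.04208155e-04 -1.93299817e-03] 4.75
```

View pics/w3c.png

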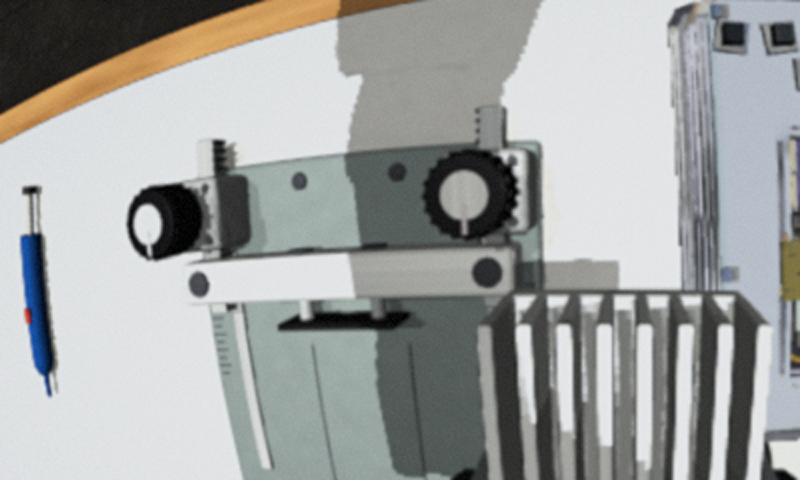

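The crop shows the knob tops at (463,195) left and (147,224) right, and the bar bolts at (487,272) and (199,284). The pad is at (280–410,320) and the seat lines start at (313,345) and (410,345). The held heat sink's rear-end top edge runs from (480,325) to (770,325), with its bottom edge at y=292.

```bash
python3 - <<'E'
from h import *
import json
np.set_printoptions(precision=4,suppress=True)
s={k:np.array(v) for k,v in json.load(open("w3.json")).items()}
W=lambda u,v:ray("wrist",(u/2,20+v/2),s)
S=lambda u,v:ray("scene",(330+u/3,195+v/3)); D=lambda u,v:ray("side",(265+(u-390)/3,240+v/3))
pts={"kL":((463,195),(66,88),(497,25),.078),"kR":((147,224),(190,213),(458,214),.078),"bL":((487,272),(95,95),(546,63),.04),"bR":((199,284),(217,214),(511,254),.04)}
for n,(w,a,b,z) in pts.items(): print(n,*tri(W(*w),S(*a),D(*b)),"w+side",tri(W(*w),D(*b))[0],"W",onz(W(*w),z),"D",onz(D(*b),z),"S",onz(S(*a),z))
for p in[(313,345),(410,345)]: print("line",onz(W(*p),.008))
R=Ro.from_quat(s["ee_rot"]).as_matrix()
for p,h in[((480,325),.014),((770,325),.014),((510,292),-.022),((740,292),-.022)]:
    print("hs tool",R.T@(onz(W(*p),s["tcp_pos"][2]+h)-s["tcp_pos"]))
E
```

```text
kL [ 0.4841 -0.2006  0.0794] 0.0017446473682960542 w+side [ 0.4846 -0.2003  0.0814] W [ 0.4843 -0.2013  0.078 ] D [ 0.4846 -0.1973  0.078 ] S [ 0.4834 -0.2014  0.078 ]
kR [ 0.4736 -0.3699  0.0791] 0.0023085117615132193 w+side [ 0.4746 -0.3693  0.0808] W [ 0.4735 -0.3721  0.078 ] D [ 0.4752 -0.3674  0.078 ] S [ 0.4718 -0.3707  0.078 ]
bL [ 0.5218 -0.2029  0.0401] 0.0020755952289348407 w+side [ 0.5223 -0.2026  0.0425] W [ 0.5224 -0.2032  0.04  ] D [ 0.5223 -0.2004  0.04  ] S [ 0.52   -0.2047  0.04  ]
bR [ 0.5108 -0.3727  0.0406] 0.0010516645806046422 w+side [ 0.5113 -0.3726  0.0414] W [ 0.5118 -0.3737  0.04  ] D [ 0.5108 -0.3718  0.04  ] S [ 0.51   -0.3728  0.04  ]
line [ 0.5599 -0.322   0.008 ]
line [ 0.564  -0.2598  0.008 ]
hs tool [ 0.0483 -0.0283 -0.0138]
hs tool [ 0.0483  0.0264 -0.0138]
hs tool [ 0.0474 -0.029   0.0221]
hs tool [0.0474 0.0273 0.0222]
```

To row units: -0.151 m is -6.04, 0.1 m is 4.

Emit:
nudge_tcp(increments=[[[0.04,-2.2,-6.04,0,0],[0.04,-2.2,-6.04,0,0],[0.04,-2.2,-6.04,0,0],[0.04,-2.2,-6.04,2,0],[0.04,-2.2,-6.04,4,0],[0.04,-2.2,-6.04,4.8,0],[0.04,-2.2,-6.04,4.8,0],[0.04,-2.2,-6.04,4.8,0]]])

```text
time_s: 5.8
tcp_pos: [0.6056, -0.2941, 0.0843]
ee_rot: [0.03, 1.0, -0.001, 0.002]
contact_force: [1.3, -0.4, -2.5]
finger_gap: 0.0553
gripper_force: 44.4
```

```bash
python3 - <<'E'
from h import *
import cv2
s=bot.get_state();print(s["tcp_pos"],s["ee_rot"],s["time_s"])
i=bot.snapshot("side")[210:360,240:440];j=bot.snapshot("scene")[170:300,320:480]
cv2.imwrite("pics/p1.png",np.vstack([cv2.resize(i,(400,300)),cv2.resize(j,(400,300))]))
cv2.imwrite("pics/p1side.png",cv2.resize(i,(800,600),interpolation=cv2.INTER_CUBIC))
E
```

```text
[ 0.6055563  -0.2941025   0.08433241] [ 2.95346828e-02  9.99562128e-01 -6.56395797e-04  1.68016288e-03] 5.8
```

View pics/p1side.png

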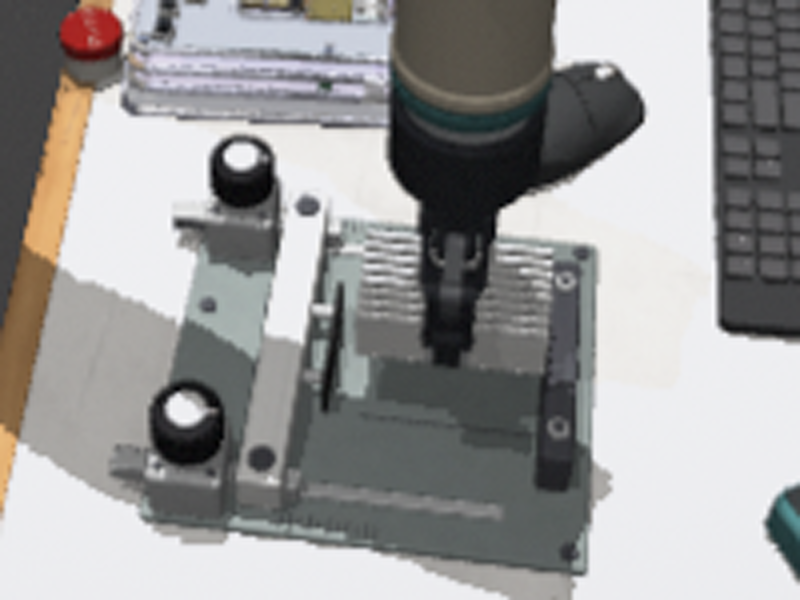

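The heat sink is held squarely above the bed, with the pad edge at (330,340) and the fence face at (548,400). It is about 3 mm too far forward, so I'll correct that while lowering.

Emit:
nudge_tcp(increments=[[[0.04,0.12,0,0.6,0],[0.04,0.12,0,1.2,0],[0.04,0.12,0,1.68,0],[0.04,0.12,0,1.84,0],[0.04,0.12,0,1.84,0]]])

```text
time_s: 6.52
tcp_pos: [0.6007, -0.2937, 0.0357]
ee_rot: [0.03, 1.0, 0.0, -0.0]
contact_force: [-0.2, 0.4, -2.9]
finger_gap: 0.0551
gripper_force: 44.6
```

Emit:
nudge_tcp(increments=[[[0.04,-0.04,0,0.12,0],[0.04,-0.04,0,0.2,0],[0.04,-0.04,0,0.2,0]]])

```text
time_s: 6.9
tcp_pos: [0.6019, -0.2938, 0.0313]
ee_rot: [0.03, 1.0, 0.0, -0.0]
contact_force: [0.1, 0.5, -3.3]
finger_gap: 0.0552
gripper_force: 44.6
```

Emit:
nudge_tcp(increments=[[[0.04,0,0,0.048,0],[0.04,0,0,0.048,0]]])

```text
time_s: 7.15
tcp_pos: [0.6019, -0.2939, 0.031]
ee_rot: [0.03, 1.0, -0.0, 0.0]
contact_force: [-2.9, 0.9, 3.9]
finger_gap: 0.0553
gripper_force: 45.4
```

Emit:
nudge_tcp(increments=[[[0.04,0,0,0.04,0],[0.04,0,0,0.04,0]]])

```text
time_s: 7.4
tcp_pos: [0.6019, -0.2939, 0.031]
ee_rot: [0.03, 1.0, -0.0, 0.0]
contact_force: [-4.0, 1.2, 12.0]
finger_gap: 0.0555
gripper_force: 46.2
```

To row units: -0.15 m is -6, -0.12 m is -4.8.

Emit:
nudge_tcp(increments=[[[0.04,0,0,-0.06,0],[0.07,0,0,-0.06,0],[0.072,0,0,-0.06,0],[0.072,0,0,-0.06,0],[0.072,0,0,-1.2,0],[0.072,0,0,-3.2,0],[0.072,0,0,-4.8,0],[0.072,0,0,-6,0],[0.072,0,0,-6,0]]])

```text
time_s: 8.52
tcp_pos: [0.6036, -0.2947, 0.1821]
ee_rot: [0.03, 1.0, -0.001, 0.003]
contact_force: [0.3, -0.6, -0.7]
finger_gap: 0.0726
gripper_force: 0.0
```

```bash
python3 - <<'E'
from h import *
import cv2,json
s=bot.get_state();print(s["tcp_pos"],s["ee_rot"],s["time_s"],s["contact_force"],s["qpos"])
i=bot.snapshot("wrist");cv2.imwrite("pics/w4.png",i)
json.dump({k:s[k].tolist() for k in("tcp_pos","ee_rot")},open("w4.json","w"))
cv2.imwrite("pics/w4c.png",cv2.resize(i[50:300,160:460],(720,600),interpolation=cv2.INTER_CUBIC))
E
```

```text
[ 0.60362836 -0.29465082  0.18207232] [ 0.0299425   0.99954727 -0.00112904  0.00272533] 8.525 [ 0.30102213 -0.59738834 -0.65370901] [ 0.45509784  0.72890536 -0.07501347  1.52154174  0.0645814   0.88766066
  1.86949603]
```

View pics/w4c.png

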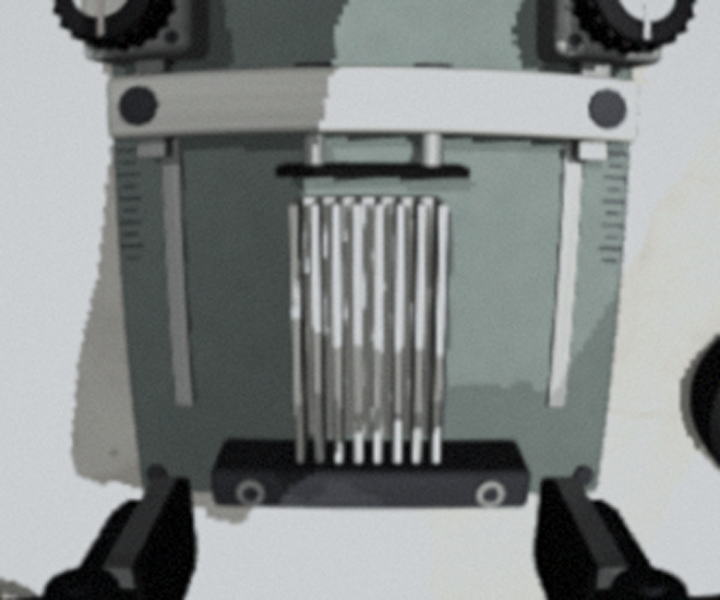

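The heat sink is lying straight between the seat lines. The crop shows its rear top edge at y≈203, front fin tips at ≈463, the fence top front edge at ≈470 and the pad's lower edge at ≈177.

```bash
python3 - <<'E'
from h import *
import json
np.set_printoptions(precision=4,suppress=True)
s={k:np.array(v) for k,v in json.load(open("w4.json")).items()}
x=np.array([.998,-.061]);y=np.array([.061,.998]);o=np.array([.5588,-.2909])
W=lambda u,v:ray("wrist",(160+u/2.4,50+v/2.4),s)
for n,p,z in [("rearL",(442,203),.044),("rearR",(294,203),.044),("frL",(436,463),.044),("frR",(301,463),.044),("fence",(370,470),.042),("padtop",(372,166),.039),("padfront",(372,177),.039),("boltR",(138,106),.04),("boltL",(607,108),.04),("rail",(560,405),.01),]:
    q=onz(W(*p),z)[:2]-o;print(n,q@x,q@y)
R=Ro.from_quat(s["ee_rot"]).as_matrix()
for n,k in(("L",(.4842,-.2010)),("R",(.4738,-.371))):
    print(n,R.T@(np.r_[k,.066]-s["tcp_pos"]))
E
```

```text
rearL -0.005838950251319232 0.024892456747695517
rearR -0.005671540697001563 -0.027456374400972455
frL 0.0950237604735663 0.025782571855178783
frR 0.09517335026684802 -0.027207014655650428
fence 0.09903319794458565 -0.00010265710208976571
padtop -0.018471560756892474 0.00011215978034502098
padfront -0.014496982269442304 0.00012694083837242075
boltR -0.042704797051708494 -0.08482901565406646
boltL -0.04277450999999027 0.08570591580149195
rail 0.08410534352283405 0.08333433295790568
L [0.1255 0.0866 0.1152]
R [ 0.1257 -0.0837  0.1156]
```

The placing is good: 4 mm to the fence, about 8.5 mm to the pad, and 1 mm off centre. The bar needs 13 mm of travel plus 6 mm of pad compression, about 2.53 rad per knob. I'll go to the left knob.

Emit:
nudge_tcp(increments=[[[0.06,2.4,1.6,0.8,0],[0.06,4.8,3.4,1.6,0],[0.06,5.02,3.464,2,0],[0.06,5.02,3.464,2,0],[0.06,5.02,3.464,2,0]]], squeeze=40)

```text
time_s: 9.2
tcp_pos: [0.4824, -0.2004, 0.1286]
ee_rot: [0.03, 1.0, -0.0, 0.0]
contact_force: [0.8, -0.6, 0.8]
finger_gap: 0.06
gripper_force: 0.0
```

To row units: 0.061 m is 2.44, 0.055 m is 2.2.

Emit:
nudge_tcp(increments=[[[0.06,-0.08,-0.02,1.2,0],[0.06,-0.08,-0.02,2.2,0],[0.06,-0.08,-0.02,2.44,0],[0.06,-0.08,-0.02,2.44,0],[0.03,-0.08,-0.02,2.44,0],[0.03,-0.08,-0.02,2.44,0],[0.03,-0.08,-0.02,2.44,0],[0.03,-0.08,-0.02,2.44,0]]], squeeze=40)

```text
time_s: 10.2
tcp_pos: [0.4846, -0.1999, 0.0693]
ee_rot: [0.03, 1.0, 0.0, 0.001]
contact_force: [-0.5, 3.4, 6.5]
finger_gap: 0.0348
gripper_force: 39.7
```

Emit:
nudge_tcp(increments=[[[0.03,0,0,0,0.16],[0.03,0,0,0,0.32],[0.03,0,0,0,0.48],[0.03,0,0,0,0.63],[0.03,0,0,0,0.63],[0.06,0,0,0,0.63],[0.06,0,0,0,0.63],[0.06,0,0,-2.2,0.63],[0.06,0,-2.4,-2.2,0.48],[0.06,0,-4.8,-2.2,0.32],[0.06,0,-6.84,-2.2,0.16],[0.06,0,-6.84,-2.2,0]]])

```text
time_s: 11.7
tcp_pos: [0.4712, -0.3778, 0.123]
ee_rot: [0.031, 1.0, -0.002, -0.0]
contact_force: [1.0, 0.5, -0.9]
finger_gap: 0.06
gripper_force: 0.0
```

```bash
python3 - <<'E'
from h import *
import cv2
s=bot.get_state();print(s["tcp_pos"],s["ee_rot"],s["qpos"])
E
```

```text
[ 0.47120641 -0.37778417  0.1230433 ] [ 3.14037114e-02  9.99504469e-01 -2.14999086e-03 -4.91424397e-06] [ 0.67671155  0.720949   -0.07920595  1.76191186  0.09116474  0.65993027
  2.05316769]
```

To row units: 0.02 m is 0.8.

Emit:
nudge_tcp(increments=[[[0.06,0,0,0.8,0],[0.06,0,0,0.8,0]]])

```text
time_s: 11.95
tcp_pos: [0.4722, -0.3708, 0.1018]
ee_rot: [0.03, 1.0, 0.001, -0.001]
contact_force: [-0.2, 0.7, 0.4]
finger_gap: 0.0602
gripper_force: 0.0
```

To row units: -0.0015 m is -0.06, 0.034 m is 1.36.

Emit:
nudge_tcp(increments=[[[0.06,-0.06,0,0.8,0],[0.06,-0.06,0,1.36,0],[0.06,-0.06,0,1.36,0],[0.03,-0.06,0,1.36,0],[0.03,-0.06,0,1.36,0],[0.03,-0.06,0,1.36,0],[0.03,-0.06,0,1.36,0]]])

```text
time_s: 12.82
tcp_pos: [0.4754, -0.3697, 0.0698]
ee_rot: [0.03, 1.0, 0.001, 0.0]
contact_force: [-0.8, 5.9, 5.6]
finger_gap: 0.0349
gripper_force: 40.3
```

Emit:
nudge_tcp(increments=[[[0.03,0,0,0,0.16],[0.03,0,0,0,0.32],[0.03,0,0,0,0.48],[0.03,0,0,0,0.63],[0.03,0,0,0,0.63],[0.06,0,0,0,0.63],[0.06,0,0,0,0.63],[0.06,0,0,-1.4,0.63],[0.06,0,2.4,-1.4,0.48],[0.06,0,4.8,-1.4,0.32],[0.06,0,6.84,-1.4,0.16],[0.06,0,6.84,-1.4,0]]])

```text
time_s: 14.32
tcp_pos: [0.4862, -0.1953, 0.1042]
ee_rot: [0.023, 1.0, 0.001, 0.0]
contact_force: [0.7, -1.7, 0.4]
finger_gap: 0.0601
gripper_force: 0.0
```

```bash
python3 - <<'E'
from h import *
import cv2
i=bot.snapshot("side")[230:360,250:410]
cv2.imwrite("pics/k1.png",cv2.resize(i,(640,520),interpolation=cv2.INTER_CUBIC))
E
```

```text
(no output)
```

View pics/k1.png

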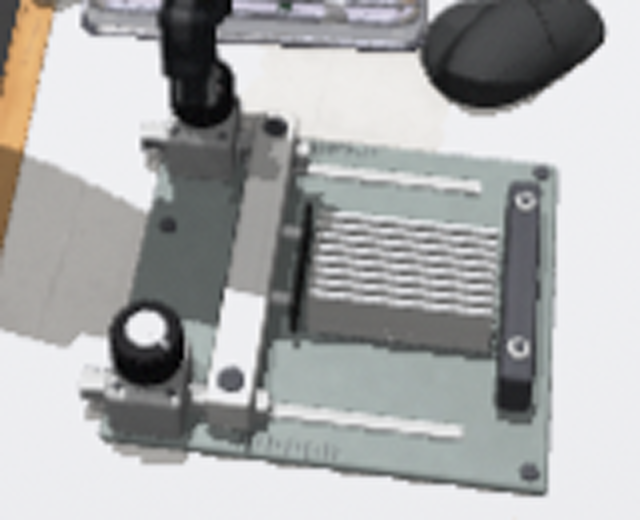

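The bar has advanced and stays square, and the pad is just short of the heat sink. The left bolt is at (276,127) and the right one at (231,379). Second round.

Careful with the scale: shifts go in units of 25 mm. That gives: 0.034 m is 1.36, 0.02 m is 0.8.

Emit:
nudge_tcp(increments=[[[0.06,0,0,0.2,0],[0.06,0,0,0.8,0],[0.06,0,0,1.36,0],[0.06,0,0,1.36,0],[0.03,0,0,1.36,0],[0.03,0,0,1.36,0],[0.03,0,0,1.36,0],[0.03,0,0,1.36,0]]])

```text
time_s: 15.38
tcp_pos: [0.4854, -0.2, 0.0704]
ee_rot: [0.03, 1.0, 0.0, 0.0]
contact_force: [-1.1, 2.8, 2.7]
finger_gap: 0.0348
gripper_force: 40.3
```

Emit:
nudge_tcp(increments=[[[0.03,0,0,0,0.16],[0.03,0,0,0,0.32],[0.03,0,0,0,0.48],[0.03,0,0,0,0.63],[0.03,0,0,0,0.63],[0.06,0,0,0,0.63],[0.06,0,0,0,0.63],[0.06,0,0,-1.4,0.63],[0.06,0,-2.4,-1.4,0.48],[0.06,0,-4.8,-1.4,0.32],[0.06,0,-6.84,-1.4,0.16],[0.06,0,-6.84,-1.4,0]]])

```text
time_s: 16.88
tcp_pos: [0.4728, -0.3782, 0.105]
ee_rot: [0.031, 1.0, -0.002, 0.0]
contact_force: [0.6, 0.2, -0.5]
finger_gap: 0.0599
gripper_force: 0.0
```

Emit:
nudge_tcp(increments=[[[0.06,0,0,0.2,0],[0.06,0,0,0.8,0],[0.06,0,0,1.36,0],[0.06,0,0,1.36,0],[0.03,0,0,1.36,0],[0.03,0,0,1.36,0],[0.03,0,0,1.36,0],[0.03,0,0,1.36,0]]])

```text
time_s: 17.88
tcp_pos: [0.4754, -0.3697, 0.0716]
ee_rot: [0.03, 1.0, 0.001, 0.0]
contact_force: [-0.9, 6.3, 5.3]
finger_gap: 0.0347
gripper_force: 40.3
```

To row units: -0.127 m is -5.08, -0.11 m is -4.4.

Emit:
nudge_tcp(increments=[[[0.03,0,0,0,0.16],[0.03,0,0,0,0.32],[0.03,0,0,0,0.48],[0.03,0,0,0,0.63],[0.03,0,0,0,0.63],[0.06,0,0,0,0.63],[0.06,0,0,0,0.63],[0.06,0,0,-2,0.63],[0.06,-1.2,0.8,-3.6,0.48],[0.06,-2.8,2,-4.4,0.32],[0.06,-4.4,3,-4.4,0.16],[0.06,-5.08,3.38,-4.4,0]]])

```text
time_s: 19.38
tcp_pos: [0.6101, -0.292, 0.1815]
ee_rot: [0.025, 1.0, 0.0, 0.002]
contact_force: [0.2, -0.4, -0.9]
finger_gap: 0.0601
gripper_force: 0.0
```

Emit:
nudge_tcp(increments=[[[0.06,0,0,0,0],[0.06,0,0,0,0],[0.06,0,0,0,0]]])

```text
time_s: 19.75
tcp_pos: [0.6054, -0.2961, 0.181]
ee_rot: [0.032, 0.999, -0.0, -0.001]
contact_force: [-0.8, -0.6, 0.8]
finger_gap: 0.0599
gripper_force: 0.0
```

```bash
cat > meas.py <<'E'
from h import *
import cv2,json,sys
s=bot.get_state();i=bot.snapshot("wrist");cv2.imwrite(sys.argv[1],i)
s0={k:np.array(v) for k,v in json.load(open("w4.json")).items()};i0=cv2.imread("pics/w4.png")
x=np.array([.998,-.061]);y=np.array([.061,.998]);o=np.array([.5588,-.2909])
g=lambda a:cv2.GaussianBlur(cv2.cvtColor(a,cv2.COLOR_BGR2GRAY),(0,0),.7)
def find(n,u,v,w,h,z,S=22,X=12):
    cx,cy=int(160+u/2.4),int(50+v/2.4);t=g(i0)[cy-h:cy+h+1,cx-w:cx+w+1]
    a,b=cy-h-8,cx-w-X;R=g(i)[max(a,0):cy+h+S,b:cx+w+X+1]
    m=cv2.matchTemplate(R,t,cv2.TM_CCOEFF_NORMED);_,c,_,(px,py)=cv2.minMaxLoc(m)
    def sub(l,k): return 0 if k<1 or k>=len(l)-1 else .5*(l[k-1]-l[k+1])/(l[k-1]-2*l[k]+l[k+1])
    P=(b+px+w+sub(m[py],px),max(a,0)+py+h+sub(m[:,px],py))
    f=lambda p,st:(lambda q:np.array([q@x,q@y]))(onz(ray("wrist",p,st),z)[:2]-o)
    A,B=f((cx,cy),s0),f(P,s);print(n,"score %.2f"%c,"was",A.round(4),"now",B.round(4),"moved mm",((B-A)*1e3).round(1));return B
print(s["tcp_pos"].round(4),s["ee_rot"].round(4),s["time_s"])
find("boltL",607,108,9,9,.04);find("boltR",138,106,9,9,.04)
find("padL",290,171,10,4,.039);find("padR",455,171,10,4,.039)
find("fenceL",490,493,8,8,.042);find("fenceR",251,493,8,8,.042)
find("sinkrear",370,203,34,5,.044);find("sinkfront",370,462,34,6,.044)
E
python3 meas.py pics/w5.png
```

```text
[ 0.6054 -0.2961  0.181 ] [ 3.170e-02  9.995e-01 -4.000e-04 -6.000e-04] 19.75
boltL score 0.99 was [-0.0427  0.0848] now [-0.0328  0.0848] moved mm [ 9.9 -0.1]
boltR score 0.99 was [-0.0429 -0.0853] now [-0.033  -0.0855] moved mm [ 9.9 -0.2]
padL score 0.92 was [-0.017 -0.03 ] now [-0.0079 -0.0298] moved mm [9.1 0.2]
padR score 0.95 was [-0.0173  0.0294] now [-0.008   0.0294] moved mm [9.3 0.1]
fenceL score 0.80 was [0.1094 0.0485] now [0.1101 0.0475] moved mm [ 0.7 -0.9]
fenceR score 0.99 was [ 0.1096 -0.0488] now [ 0.1103 -0.049 ] moved mm [ 0.7 -0.2]
sinkrear score 0.53 was [-0.0061 -0.0007] now [-0.0005 -0.0088] moved mm [ 5.6 -8.1]
sinkfront score 0.97 was [ 0.094  -0.0003] now [ 0.0946 -0.0004] moved mm [ 0.5 -0.1]
```

Both ends of the bar have moved 9.2 mm and it is square. About 9.7 mm remain, which is 1.29 rad each. Third round.

To row units: 0.126 m is 5.04, 0.11 m is 4.4.

Emit:
nudge_tcp(increments=[[[0.06,2.2,1.6,1.2,0],[0.06,4.4,3,2,0],[0.06,5.04,3.5,2.2,0],[0.06,5.04,3.5,3,0],[0.06,5.04,3.5,3,0]]])

```text
time_s: 20.42
tcp_pos: [0.4852, -0.1998, 0.1056]
ee_rot: [0.03, 1.0, 0.0, -0.001]
contact_force: [-0.1, -0.4, 0.5]
finger_gap: 0.06
gripper_force: 0.0
```

```bash
python3 - <<'E'
from h import *
s=bot.get_state();R=Ro.from_quat(s["ee_rot"]).as_matrix();print(s["tcp_pos"],s["qpos"][6],R.T@(np.array([.4844,-.2005,.068])-s["tcp_pos"]))
E
```

```text
[ 0.48523053 -0.19978738  0.10557924] 1.8140886623055095 [ 0.00071194 -0.00076919  0.03758056]
```

To row units: 0.036 m is 1.44, 0.02 m is 0.8.

Emit:
nudge_tcp(increments=[[[0.06,0,-0.02,0.8,0],[0.06,0,-0.02,1.44,0],[0.06,0,-0.02,1.44,0],[0.03,0,-0.02,1.44,0],[0.03,0,-0.02,1.44,0],[0.03,0,-0.02,1.44,0],[0.03,0,-0.02,1.44,0]]])

```text
time_s: 21.3
tcp_pos: [0.4867, -0.2001, 0.0709]
ee_rot: [0.03, 1.0, -0.0, 0.001]
contact_force: [-1.0, 1.2, 5.9]
finger_gap: 0.0351
gripper_force: 40.0
```

Emit:
nudge_tcp(increments=[[[0.03,0,0,0,0.16],[0.03,0,0,0,0.32],[0.03,0,0,0,0.48],[0.03,0,0,0,0.64],[0.03,0,0,0,0.64],[0.06,0,0,0,0.64],[0.06,0,0,0,0.64],[0.06,0,0,-1.4,0.64],[0.06,0,-2.4,-1.4,0.48],[0.06,0,-4.8,-1.4,0.32],[0.06,0,-6.84,-1.4,0.16],[0.06,0,-6.84,-1.4,0]]])

```text
time_s: 22.8
tcp_pos: [0.474, -0.3772, 0.105]
ee_rot: [0.031, 1.0, -0.002, 0.0]
contact_force: [0.4, 0.6, -0.2]
finger_gap: 0.0601
gripper_force: 0.0
```

Emit:
nudge_tcp(increments=[[[0.06,0,-0.02,0.2,0],[0.06,0,-0.02,0.8,0],[0.06,0,-0.02,1.4,0],[0.06,0,-0.02,1.4,0],[0.03,0,-0.02,1.4,0],[0.03,0,-0.02,1.4,0],[0.03,0,-0.02,1.4,0],[0.03,0,-0.02,1.4,0]]])

```text
time_s: 23.8
tcp_pos: [0.4764, -0.3698, 0.0706]
ee_rot: [0.03, 1.0, 0.001, 0.0]
contact_force: [-0.4, 5.2, 4.3]
finger_gap: 0.0346
gripper_force: 40.3
```

Emit:
nudge_tcp(increments=[[[0.03,0,0,0,0.16],[0.03,0,0,0,0.32],[0.03,0,0,0,0.48],[0.03,0,0,0,0.64],[0.03,0,0,0,0.64],[0.06,0,0,0,0.64],[0.06,0,0,0,0.64],[0.06,0,0,-2,0.64],[0.06,-1.2,0.8,-3.6,0.48],[0.06,-2.8,2,-4.4,0.32],[0.06,-4.4,3,-4.4,0.16],[0.06,-5.08,3.38,-4.4,0]]])

```text
time_s: 25.3
tcp_pos: [0.6112, -0.2918, 0.1806]
ee_rot: [0.025, 1.0, 0.0, 0.002]
contact_force: [0.2, -0.5, 0.2]
finger_gap: 0.0602
gripper_force: 0.0
```

Emit:
nudge_tcp(increments=[[[0.06,0,0,0,0],[0.06,0,0,0,0],[0.06,0,0,0,0]]])

```text
time_s: 25.68
tcp_pos: [0.6064, -0.2961, 0.18]
ee_rot: [0.032, 0.999, -0.0, -0.001]
contact_force: [-0.7, 0.3, 0.8]
finger_gap: 0.0599
gripper_force: 0.0
```

```bash
python3 meas.py pics/w6.png
```

```text
[ 0.6064 -0.2961  0.18  ] [ 3.170e-02  9.995e-01 -4.000e-04 -5.000e-04] 25.675
boltL score 1.00 was [-0.0427  0.0848] now [-0.028   0.0847] moved mm [14.7 -0.1]
boltR score 0.98 was [-0.0429 -0.0853] now [-0.0282 -0.0856] moved mm [14.7 -0.4]
padL score 0.91 was [-0.017 -0.03 ] now [-0.0044 -0.0299] moved mm [12.7  0.1]
padR score 0.95 was [-0.0173  0.0294] now [-0.0045  0.0294] moved mm [12.8  0.1]
fenceL score 0.81 was [0.1094 0.0485] now [0.11   0.0473] moved mm [ 0.7 -1.2]
fenceR score 0.99 was [ 0.1096 -0.0488] now [ 0.1105 -0.049 ] moved mm [ 0.9 -0.2]
sinkrear score 0.54 was [-0.0061 -0.0007] now [ 0.0027 -0.0086] moved mm [ 8.8 -7.9]
sinkfront score 0.93 was [ 0.094  -0.0003] now [ 0.0982 -0.0013] moved mm [ 4.2 -1. ]
```

The heat sink has reached the fence with the pad pressed about 1.3 mm, and the bar is square. One more round of 0.63 rad each should bring the pad to about 6 mm.

To row units: 0.128 m is 5.12, 0.11 m is 4.4.

Emit:
nudge_tcp(increments=[[[0.06,2.2,1.6,1.2,0],[0.06,4.4,3,2,0],[0.06,5.12,3.48,2.2,0],[0.06,5.12,3.48,3,0],[0.06,5.12,3.48,3.6,0],[0.06,5.12,3.48,4.4,0],[0.06,5.12,3.48,4.4,0],[0.03,5.12,3.48,4.4,0],[0.03,5.12,3.48,4.4,0],[0.03,5.12,3.48,4.4,0],[0.03,5.12,3.48,4.4,0]]])

```text
time_s: 27.1
tcp_pos: [0.4858, -0.2, 0.0709]
ee_rot: [0.03, 1.0, -0.0, 0.001]
contact_force: [0.1, 2.3, 5.9]
finger_gap: 0.0345
gripper_force: 40.2
```

Emit:
nudge_tcp(increments=[[[0.03,0,0,0,0.16],[0.03,0,0,0,0.32],[0.03,0,0,0,0.48],[0.03,0,0,0,0.63],[0.03,0,0,0,0.63],[0.06,0,0,0,0.63],[0.06,0,0,0,0.63],[0.06,0,0,-1.4,0.63],[0.06,0,-2.4,-1.4,0.48],[0.06,0,-4.8,-1.4,0.32],[0.06,0,-6.84,-1.4,0.16],[0.06,0,-6.84,-1.4,0]]])

```text
time_s: 28.6
tcp_pos: [0.4729, -0.3773, 0.105]
ee_rot: [0.031, 1.0, -0.002, 0.0]
contact_force: [-1.1, 0.9, -0.4]
finger_gap: 0.0601
gripper_force: 0.0
```

Emit:
nudge_tcp(increments=[[[0.06,0,-0.02,0.2,0],[0.06,0,-0.02,0.8,0],[0.06,0,-0.02,1.4,0],[0.06,0,-0.02,1.4,0],[0.03,0,-0.02,1.4,0],[0.03,0,-0.02,1.4,0],[0.03,0,-0.02,1.4,0],[0.03,0,-0.02,1.4,0]]])

```text
time_s: 29.6
tcp_pos: [0.4754, -0.3697, 0.0705]
ee_rot: [0.03, 1.0, 0.001, 0.0]
contact_force: [-0.1, 5.8, 4.6]
finger_gap: 0.0347
gripper_force: 40.3
```

Emit:
nudge_tcp(increments=[[[0.03,0,0,0,0.16],[0.03,0,0,0,0.32],[0.03,0,0,0,0.48],[0.03,0,0,0,0.63],[0.03,0,0,0,0.63],[0.06,0,0,0,0.63],[0.06,0,0,0,0.63],[0.06,0,0,-2,0.63],[0.06,-1.2,0.8,-3.6,0.48],[0.06,-2.8,2,-4.4,0.32],[0.06,-4.4,3,-4.4,0.16],[0.06,-5.08,3.38,-4.4,0]]])

```text
time_s: 31.1
tcp_pos: [0.6102, -0.292, 0.1806]
ee_rot: [0.025, 1.0, 0.0, 0.002]
contact_force: [0.0, 0.9, -0.2]
finger_gap: 0.0599
gripper_force: 0.0
```

Emit:
nudge_tcp(increments=[[[0.06,0,0,0,0],[0.06,0,0,0,0],[0.06,0,0,0,0]]])

```text
time_s: 31.48
tcp_pos: [0.6054, -0.2961, 0.18]
ee_rot: [0.032, 0.999, -0.0, -0.001]
contact_force: [0.2, -0.3, -0.1]
finger_gap: 0.0599
gripper_force: 0.0
```

```bash
python3 meas.py pics/w7.png
```

```text
[ 0.6054 -0.2961  0.18  ] [ 3.170e-02  9.995e-01 -4.000e-04 -6.000e-04] 31.475
boltL score 0.98 was [-0.0427  0.0848] now [-0.0233  0.0847] moved mm [19.4 -0.2]
boltR score 0.99 was [-0.0429 -0.0853] now [-0.0236 -0.0855] moved mm [19.3 -0.3]
padL score 0.93 was [-0.017 -0.03 ] now [-0.0035 -0.0299] moved mm [13.6  0.1]
padR score 0.97 was [-0.0173  0.0294] now [-0.0035  0.0294] moved mm [13.8  0.1]
fenceL score 0.80 was [0.1094 0.0485] now [0.1099 0.0472] moved mm [ 0.6 -1.2]
fenceR score 0.99 was [ 0.1096 -0.0488] now [ 0.1105 -0.0491] moved mm [ 0.9 -0.3]
sinkrear score 0.53 was [-0.0061 -0.0007] now [ 0.0039 -0.0089] moved mm [10.  -8.1]
sinkfront score 0.96 was [ 0.094  -0.0003] now [ 0.0991 -0.0016] moved mm [ 5.1 -1.3]
```

```bash
python3 -c "
from cell import bot
print(bot.sign_off())"
```

```text
the job is handed in; nothing more can be done
None
```

The job is handed in at about 31.5 s: the heat sink is clamped against the fence, the pad is pressed in about 5.6 mm by camera measurement, the bar is square within about 0.1 mm, neither end led by more than about 5 mm, and no move went near the jar or tape.

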